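# Free a blanked water port: press the push-fit ring with the release key, draw the tube

## Task

Free the port that the blue-capped tube is blanking: slide the forked release key in under the guard, its fork astride that tube, until it holds the orange ring pressed fully down, without jamming it in hard. Leaving the key there, draw the blue-capped tube straight out of its fitting without yanking, and stand it, blue cap up, in the mug. Leave the red-capped tube in its fitting and the specimens alone.

Things in the scene. Friction and masses are not known exactly. Their poses are not given: they have to be found in the camera images.
- manifold: Water manifold, bolted down: aluminium block 44 x 150 mm, top at 36 mm, on a base plate 62 x 190 mm; two upright black push-fits for 15 mm tube at y = +35 and -35 mm of its frame, each topped by a sprung orange release ring. Origin: centre of the underside, on the bench. x: from its front (small red drain-cock handle, robot's side) to its back, y: along the ports, z up.
- port_left (a point): Axis of the fitting at y = +35 mm, at the top of its ring's lugs when up, 71.5 mm above the bench. Ring: 28 mm across, round the tube, with a rounded lug 12 mm from the axis on either side in y, on which the key's prongs bear; travel 4 mm to a hard stop; spring 3 N when up, 7 N when down. It springs up when not held. Axes as the manifold.
- port_right (a point): The same for the fitting at y = -35 mm. In each fitting steel teeth stand in the tube's groove: with the ring up, the tube lifts 2 mm and then is held fast; the teeth clear it only when the ring is more than 3.3 mm down. Even then a rubber seal drags on the first 10 mm of the pull, with 4 to 9 N.
- guard_front (a point): Middle of the manifold's front at x = -17 mm, 78 mm above the bench: here begins the flat underside of the steel guard, which runs over both rings to x = +17 mm, with a 25 mm hole round each tube, legs at y = +-77 mm and a lip flared upward in front to x = -24 mm. Guard heights are set by hand: the real underside is anywhere from 74.8 to 81.2 mm above the bench; it is not measured.
- blue_tube: The blue-capped tube: rigid copper, 15 mm across, 134 mm long, 80 g, blue band, flush blue cap on its top 10 mm. It stands upright in either fitting, foot 36 mm above the bench, some 88 mm of it above the guard. Groove 10 mm long, from 12 to 22 mm above the foot. Origin: centre of its foot, z towards the cap.
- blue_tube_mid (a point): Centre of the blue-capped tube, 67 mm above its foot. The tube must rise 50 mm to be clear of the guard.
- blue_tube_foot (a point): Centre of the blue-capped tube's lower end; z towards the cap.
- red_tube_mid (a point): Centre of the red-capped tube, the same but red, in the other fitting; it stays there.
- key: Release key: yellow plastic fork, 112 x 34 x 15 mm, 60 g, flat on the bench. Origin on the underside below the grip; x towards the tips. Two prongs, x = 50 to 98 mm; slot between them 19 mm wide, 26 mm at the tips. Top flat; prongs wedged underneath: 1.6 mm thick at the tips, 1 mm more every 3 mm, 15 mm thick from 40 mm behind the tips.
- key_grip (a point): Middle of the key's grip, 36 mm above its underside, 21 mm above its flat top: an upright block 24 mm long (x), 12 mm wide (y), top 54 mm above the underside; take it across the 12 mm from above. Axes as the key.
- key_fork (a point): Midway between the tips of the prongs, at the flat top: 98 mm ahead of the grip's middle. Pushed in level along the manifold's +x with its top against the guard, the key forces the ring down: fully when the tips are 17 to 37 mm past the tube's axis, by the guard's height. It takes up to 6 N or so to push, then climbs; over 20 N on the ring would crush it. The wedge holds itself where it is left.
- mug_floor (a point): Centre of the inner floor of the green mug, 7 mm above the bench: bowl 84 mm across, 74 mm inside, rim 96 mm above the bench; z up. The handle points along -y and reaches 81 mm from the axis.
- mug: The green mug, loose, 300 g. Origin on the underside, 19 mm from the bowl's axis towards the handle.
- specimen_0: Bystander: black mounted specimen, 30 mm across, 18 mm high, on the bench to the right. Origin: centre of its underside.
- specimen_1: Bystander: black mounted specimen, 30 mm across, 21 mm high, on the bench to the right. Origin: centre of its underside.

How it is judged (in metres and radians):
On the way, in this order (a step that is already met when the one before it is completed fails the run):
1. with the blue-capped tube still in, the key's fork under the guard astride it bears on its ring with more than 2 N (((contact force between key and manifold above 2 N and horizontal distance between blue_tube_mid and port_left below 0.01 m and height (world z) of blue_tube_foot below 0.045 m and x of key_fork in the frame of port_left above 0.01 m and horizontal distance between key_fork and port_left below 0.045 m) or (contact force between key and manifold above 2 N and horizontal distance between blue_tube_mid and port_right below 0.01 m and height (world z) of blue_tube_foot below 0.045 m and x of key_fork in the frame of port_right above 0.01 m and horizontal distance between key_fork and port_right below 0.045 m))), for 0.3 s.
2. the blue-capped tube is drawn up out of its fitting while the key still bears on that ring (((contact force between key and manifold above 2 N and horizontal distance between blue_tube_mid and port_left below 0.03 m and height (world z) of blue_tube_foot above 0.066 m) or (contact force between key and manifold above 2 N and horizontal distance between blue_tube_mid and port_right below 0.03 m and height (world z) of blue_tube_foot above 0.066 m))), for 0.05 s.
At the end, for the whole second after the job is handed in: Blue-capped tube cap up in the mug, let go and at rest: foot under 15 mm above the floor and within 37 mm of its axis, leaning under 0.7 rad; mug upright (0.1 rad); key left under the guard, its tips past the freed port's axis; red-capped tube within 6 mm of its start (horizontal distance between blue_tube_foot and mug_floor below 0.037 m and z of blue_tube_foot in the frame of mug_floor below 0.015 m and angle between blue_tube_mid's own z axis and vertical below 0.7 rad and height (world z) of blue_tube_mid above 0.05 m and angle between mug_floor's own z axis and vertical below 0.1 rad and linear speed of each of blue_tube, mug below 0.02 m/s and contact force between the fingers and blue_tube below 0.1 N and distance of red_tube_mid from where it was at the start of the episode below 0.006 m and ((x of key_fork in the frame of port_left above 0.01 m and horizontal distance between key_fork and port_left below 0.045 m and height (world z) of key_fork above 0.065 m) or (x of key_fork in the frame of port_right above 0.01 m and horizontal distance between key_fork and port_right below 0.045 m and height (world z) of key_fork above 0.065 m))); the robot touches nothing.
It fails at once if the key is jammed in: it bears on the manifold's rings with more than 22 N (contact force between key and manifold above 22 N).
It fails at once if the blue-capped tube is yanked: it bears on its teeth, seal and bore with more than 35 N (the seal alone: about 10 N) (contact force between blue_tube and manifold above 35 N).
It fails at once if the red-capped tube is disturbed (more than 6 mm) (distance of red_tube_mid from where it was at the start of the episode above 0.006 m).
It fails at once if a specimen is disturbed (more than 15 mm) (distance of any of specimen_0, specimen_1 from where it was at the start of the episode above 0.015 m).
It fails at once if the mug is tipped (more than 0.4 rad) (angle between mug_floor's own z axis and vertical above 0.4 rad).
It also fails if it takes over 72 s, if anything falls off the work surface, if the arm or the gripper's body presses on something with over 40 N, if the wrist force passes 120 N, or if a joint passes its speed limit or range.

## Robot

A 6-joint arm with a two-finger parallel gripper is mounted at the origin on a cart in front of the work surface, level with it; the furniture and walls round the work are solid. World frame = base frame: x ahead of the robot, y to its left, z up, the work surface at z = 0. Lengths are in m, angles in degrees, forces in N, time in s.
With the tool pointing down it reaches from about 0.3 to 0.95 m from the base axis. Payload 3.1 kg.
Tool frame: the origin (TCP) lies where the fingers leave the gripper's body, on its centre line; the fingertips stand 73 mm ahead of it and the grasp point (between the pads) lies 54 mm ahead of it; z points along the fingers, y is the line along which they close (so a half turn about z gives the same grasp; the last joint's range is limited). The gripper opens to 85 mm and grips with 20 to 120 N. Pads are 22 mm wide; open, the fingers measure 114 mm over their backs; the gripper's body (76 mm by 85 mm) begins 54 mm behind the grasp point. The pads swing forward as they close: fully open they stand 13 mm farther back than shut.
Start: joints at [-71.774, 17.653, 93.61, -0, 68.738, -3.994], TCP at [0.236, -0.579, 0.304] pointing down, gripper open.
Joint ranges: [-175.34, 175.34], [-45.06, 112.39], [2.9, 150.54], [-68.45, 248.45], [3.09, 151.38], [-168.51, 168.51]. Speed limits (degrees/s): [159.86, 159.86, 180, 180, 180, 180].

## Interface

Orientations are given as [roll, pitch, yaw] about the fixed x, y, z axes, in that order (R = Rz(yaw) Ry(pitch) Rx(roll)).
In Python, from rig import manip gives the robot as it stands. The module is installed in compiled form; this text tells all that it offers.
- The arm moves only by the tool move_arm, never from a script. Its argument "plan" is a list of rows, each a list of 3 entries, a list of its own where there are three numbers: the shift along the tool's x, y, z in mm, then the turn, a rotation vector about the tool's x, y, z in degrees, then the finger opening in mm, from 0 to 85.4. In form: [[[dx, dy, dz], [ax, ay, az], hand], ...]. A call has 1 to 20 rows; each row is the pose to reach, as a shift and turn from the pose commanded when the call began, along the tool's axes at that moment; what a row does not reach only later rows make up. A row lasts 1/12 s, in which the tool goes at most 41.7 mm and 7.16 degrees, less where a joint would pass 70% of its speed; a pose out of reach is approached as far as the arm can. A call with a gripper value outside its range is refused whole. The fingers move at their own pace and stop on an object; "force" is the grip in N (left out, the last holds). Time passes only in rows, so rows that repeat a pose let the fingers close. It gives the time, the measured TCP pose, the force, the opening and the grip force at its end, in the units of the state.
- manip.sense(): the state, without advancing time (a new reading comes with each control period).
- manip.get_image(name): name is "scene" or "top" or "wrist"; returns the picture (420x560x3 uint8, red, green, blue); there is no depth.
- manip.get_calibration(name): a dict with "camera_matrix" (3x3 intrinsics, pixels), "rvec" (rotation vector, rad) and "tvec" (3), from world to camera coordinates, as OpenCV has them; the wrist camera has in their place "mount" (4x4, takes a point from camera to tool coordinates, whose origin is the TCP and whose axes are the flange's). Camera axes: x right, y down, z forward; pixel columns grow to the right and rows downward; lengths in m; the calibration is good to about 2 mm. A picture is of the moment at which its call begins: read the wrist's pose just before it. get_calibration takes no time and is no camera call.
- manip.close_job(): hands the job in; it is judged then, once.
The state is a dict: "time_s": time; "joint_positions": joint angles; "qd": joint speeds; "joint_torque": joint torques, N m; "eef_pos": TCP position; "tool_rot": TCP orientation; "wrist_force": force on the tool from outside, world axes, zero at the start; "wrist_torque": the same for the moment, N m; "finger_gap": opening from 0.0 (shut) to 1.0 (fully open); "finger_force": force on a finger pad.
Only numpy, scipy, OpenCV 4.12 (cv2) and the standard library are available. Lean on these libraries where they do the work, as an engineer would, in place of code of your own. Each camera call takes 0.05 s, during which the arm holds its last target. There are 200 camera calls.

## Working session

There is one attempt and no reset: what is moved stays moved. The work goes in short steps, Python scripts to look and compute and a tool call to move; the robot and the scene stay as the last step left them, time stands still between calls to the robot, and variables do not carry over. Pictures are saved under pics/ and viewed, at most 10 in all, crops included, and the job is handed in when it is done.

Besides the shell and the picture viewer there is one more tool, called by a JSON object that holds its "api" and its "payload". move_arm: Moves the arm, as the interface text tells. Its arguments: {"type":"object","properties":{"plan":{"type":"array"},"force":{"type":"number"}},"required":["plan"]}

```bash
mkdir -p pics
cat > h.py <<'E'
import numpy as np, cv2
from rig import manip
def cal(n):
    c=manip.get_calibration(n); return np.array(c["camera_matrix"]),c
def ext(n,st=None):
    K,c=cal(n)
    if "mount" in c:
        from scipy.spatial.transform import Rotation as R
        T=np.eye(4);T[:3,:3]=R.from_euler('xyz',st["tool_rot"],degrees=True).as_matrix();T[:3,3]=st["eef_pos"]
        M=np.linalg.inv(T@np.array(c["mount"])); return K,M[:3,:3],M[:3,3]
    return K,cv2.Rodrigues(np.array(c["rvec"],float))[0],np.array(c["tvec"],float).ravel()
def back(n,uv,z,st=None):
    K,R,t=ext(n,st); d=R.T@np.linalg.inv(K)@np.array([uv[0],uv[1],1.]); o=-R.T@t
    return o+d*(z-o[2])/d[2]
def proj(n,p,st=None):
    K,R,t=ext(n,st); q=K@(R@np.array(p,float)+t); return q[:2]/q[2]
def snap(n,f):
    st=manip.sense(); im=manip.get_image(n); cv2.imwrite('pics/'+f,im[:,:,::-1]); return st,im
E
python3 - <<'E'
from h import *
st,a=snap('scene','s0.png'); st,b=snap('top','t0.png'); print(manip.sense())
for n in('scene','top'):
    K,R,t=ext(n); print(n,K.tolist(),-R.T@t)
cv2.imwrite('pics/t0b.png',cv2.resize(b,(800,600))[:,:,::-1])
E
```

```text
{'time_s': 0.1, 'joint_positions': array([-7.17744934e+01,  1.76989405e+01,  9.36811668e+01,  6.79853987e-05,
        6.87382404e+01, -3.99432084e+00]), 'qd': array([ 0.01504259, -0.05458767, -0.18561021,  0.02624099,  0.06365111,
       -0.08453078]), 'joint_torque': array([ 8.80471289e-04, -4.16406941e+01, -2.77644753e+01,  1.57507884e-06,
        4.02169215e-03,  1.36543892e-05]), 'eef_pos': array([ 0.23613297, -0.57804027,  0.30277683]), 'tool_rot': array([-1.79881944e+02, -8.30696758e-03,  2.22197941e+01]), 'wrist_force': array([-0.13435917,  0.75180873, -0.70527724]), 'wrist_torque': array([ 0.04332055,  0.00301753, -0.08988738]), 'finger_force': 0.0, 'finger_gap': 0.9993609437217086}
scene [[444.3184646640752, 0.0, 283.1621445618083], [0.0, 444.3184646640752, 213.06068305573834], [0.0, 0.0, 1.0]] [-0.11357769  0.63962785  0.7003754 ]
top [[491.8796252224504, 0.0, 286.4880460805314], [0.0, 491.8796252224504, 210.58071763694628], [0.0, 0.0, 1.0]] [ 0.32778749 -0.01089476  1.57613695]
```

View pics/s0.png

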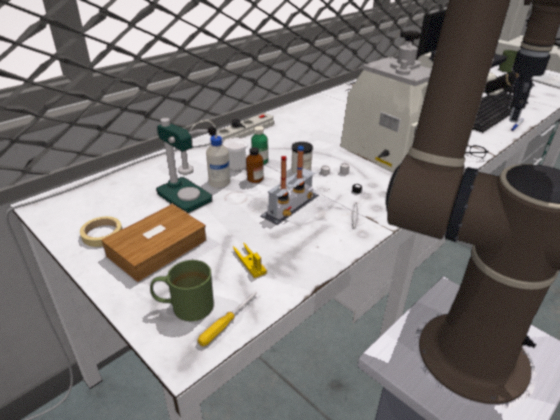

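View pics/t0b.png

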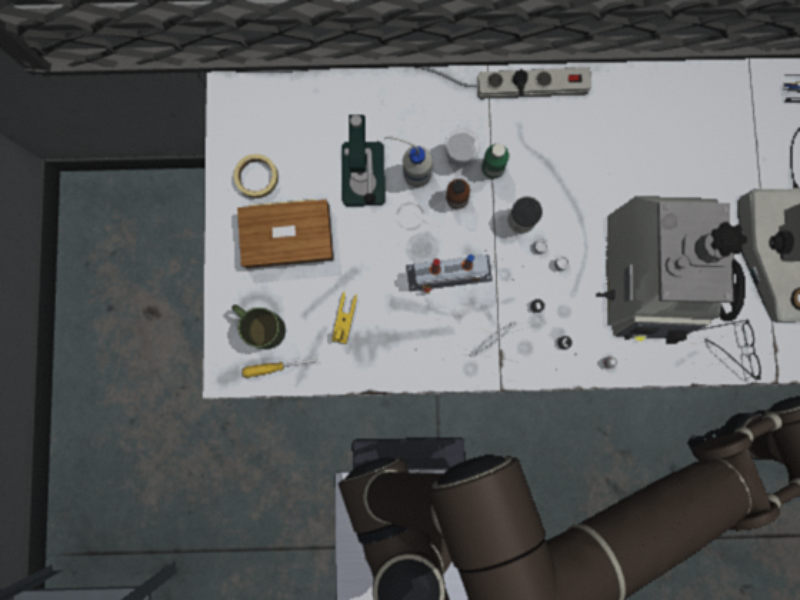

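The scene image shows the mug at the left, the key next to it, and the manifold with the red tube on the left and the blue tube on the right. In the enlarged top view the blue cap is at (468,260), the red cap at (436,265), the key around (344,318), the mug bowl at about (263,328), and the specimens at (537,305) and (564,342). I'll enlarge this further.

Run:
```python
from h import *
b=cv2.imread('pics/t0.png'); c=b[165:265,155:355]   # x4
cv2.imwrite('pics/t0c.png',cv2.resize(c,None,fx=4,fy=4,interpolation=cv2.INTER_CUBIC))
```

```text
(no output)
```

View pics/t0c.png

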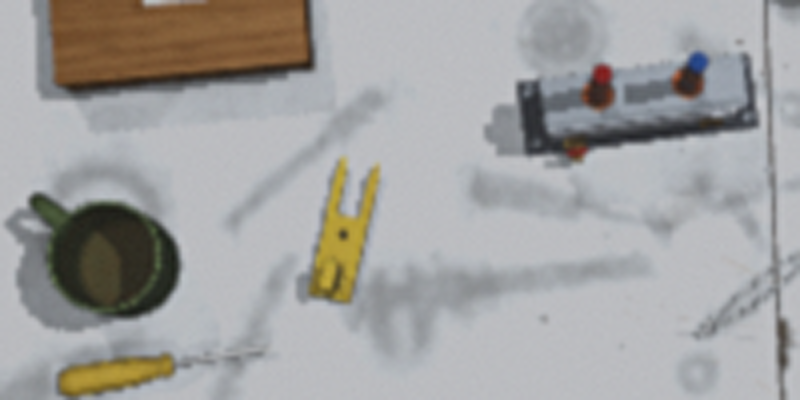

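Run:
```python
from h import *
f=lambda x,y,z: back('top',((x+.5)/4-.5+155,(y+.5)/4-.5+165),z)
B,Rr=f(698,62,.17),f(603,74,.17); print('blue',B,'red',Rr,np.linalg.norm(B-Rr)); d=Rr-B; print('man yaw',np.degrees(np.arctan2(-d[0],d[1])))
for n,p in dict(tipL=(344,159,.015),tipR=(377,167,.015),rL=(311,295,.015),rR=(350,301,.015),grip=(327,277,.054),mug=(107,258,.096),hand=(38,205,.05),ring=(688,84,.071),ringr=(600,97,.071)).items(): print(n,f(*p))
t=(f(344,159,.015)+f(377,167,.015))/2; r=(f(311,295,.015)+f(350,301,.015))/2; v=t-r; print('key',np.linalg.norm(v),np.degrees(np.arctan2(v[1],v[0])), 'grip',t-v/np.linalg.norm(v)*.098)
print(f((537/800*560-155)*4,(305*.7-165)*4,.02),f((564/800*560-155)*4,(342*.7-165)*4,.02))
```

```text
blue [ 0.58890527 -0.13897048  0.17      ] red [ 0.58178332 -0.06979571  0.17      ] 0.06954043100305712
man yaw 5.878224649160757
tipL [0.54587262 0.13310752 0.015     ]
tipR [0.53875469 0.10677849 0.015     ]
rL [0.43751593 0.16072977 0.015     ]
rR [0.43198635 0.12982769 0.015     ]
grip [0.44843179 0.14388844 0.054     ]
mug [0.4635669  0.30547755 0.096     ]
hand [0.51064458 0.36927107 0.05      ]
ring [ 0.59016086 -0.13962305  0.071     ]
ringr [ 0.58164016 -0.07108822  0.071     ]
key 0.11050607690002671 -13.25409453483052 grip [0.44692409 0.14241146 0.015     ]
[ 0.50640529 -0.29659575  0.02      ] [ 0.42246336 -0.35249378  0.02      ]
```

```bash
cat >> h.py <<'E'
from scipy.spatial.transform import Rotation as Ro
def go(p,yaw):
    st=manip.sense(); R=Ro.from_euler('xyz',st["tool_rot"],degrees=True); G=Ro.from_euler('xyz',[180,0,yaw],degrees=True)
    print('shift mm',np.round(R.inv().apply(np.array(p)-st["eef_pos"])*1000,1),'rot',np.round((R.inv()*G).as_rotvec(degrees=True),2))
E
python3 - <<'E'
from h import *
go([.4475,.143,.26],-13.3)
print(np.round(manip.get_calibration('wrist')['mount'],3))
E
```

```text
shift mm [ 468.3 -587.5   44.1] rot [-1.200e-01  3.000e-02  3.552e+01]
[[-0.    -0.957 -0.291  0.075]
 [ 1.    -0.    -0.     0.001]
 [ 0.    -0.291  0.957 -0.069]
 [ 0.     0.     0.     1.   ]]
```

{"api": "move_arm", "payload": {"plan": [[[230,-290,10],[0,0,-72],45],[[468,-587,44],[0,0,-144.5],45],[[468,-587,44],[0,0,-144.5],45],[[468,-587,44],[0,0,-144.5],45],[[468,-587,44],[0,0,-144.5],45],[[468,-587,44],[0,0,-144.5],45],[[468,-587,44],[0,0,-144.5],45],[[468,-587,44],[0,0,-144.5],45],[[468,-587,44],[0,0,-144.5],45],[[468,-587,44],[0,0,-144.5],45],[[468,-587,44],[0,0,-144.5],45],[[468,-587,44],[0,0,-144.5],45],[[468,-587,44],[0,0,-144.5],45],[[468,-587,44],[0,0,-144.5],45],[[468,-587,44],[0,0,-144.5],45],[[468,-587,44],[0,0,-144.5],45],[[468,-587,44],[0,0,-144.5],45],[[468,-587,44],[0,0,-144.5],45],[[468,-587,44],[0,0,-144.5],45],[[468,-587,44],[0,0,-144.5],45]]}}

```text
time_s: 1.77
eef_pos: [0.4476, 0.1445, 0.2593]
tool_rot: [-180.0, -0.0, 166.1]
wrist_force: [0.6, -1.4, -0.2]
finger_gap: 0.529
finger_force: 0.0
```

Run:
```python
from h import *
st=manip.sense(); print(st['eef_pos'],st['tool_rot'],st['joint_positions'])
go([.4475,.143,.26],166.7)
```

```text
[0.44758157 0.14446861 0.25933496] [-1.79996752e+02 -4.73777988e-02  1.66099145e+02] [ 1.25724301e+01  3.38732824e+00  1.16152685e+02  2.09248654e-02
  6.05038460e+01 -6.35370263e+01]
shift mm [-0.3 -1.4 -0.7] rot [-0.   -0.05 -0.6 ]
```

Run:
```python
from h import *
st,a=snap('wrist','w1.png'); print(st['eef_pos'],st['tool_rot'])
cv2.imwrite('pics/w1b.png',cv2.resize(a,(800,600))[:,:,::-1])
for p in ([.4475,.143,.054],[.543,.120,.015]): print(proj('wrist',p,st)/.7)
```

```text
[0.44758157 0.14446861 0.25933496] [-1.79996752e+02 -4.73777988e-02  1.66099145e+02]
[398.43261279 285.08680149]
[399.47327095 387.22967115]
```

View pics/w1b.png

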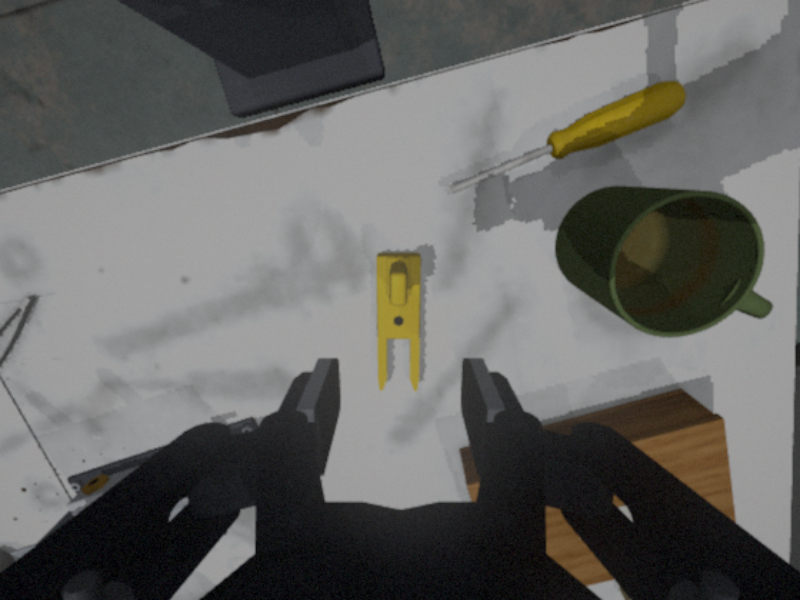

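The wrist image shows the key upright with prong tips at (384,388) and (415,388), and the grip's top face around (398,289). That agrees with the prediction, so I'll descend.

Run:
```python
from h import *
go([.449,.1428,.092],166.2)
```

```text
shift mm [-2.100e+00 -1.000e-01  1.672e+02] rot [-0.04 -0.08  0.04]
```

{"api": "move_arm", "payload": {"plan": [[[-2,0,40],[0,0,0],45],[[-2,0,80],[0,0,0],45],[[-2,0,120],[0,0,0],45],[[-2,0,145],[0,0,0],45],[[-2,0,160],[0,0,0],45],[[-2,0,167],[0,0,0],45],[[-2,0,167],[0,0,0],45],[[-2,0,167],[0,0,0],45],[[-2,0,167],[0,0,0],0],[[-2,0,167],[0,0,0],0],[[-2,0,167],[0,0,0],0],[[-2,0,167],[0,0,0],0],[[-2,0,167],[0,0,0],0],[[-2,0,167],[0,0,0],0],[[-2,0,167],[0,0,0],0]], "force": 80}}

```text
time_s: 3.07
eef_pos: [0.4508, 0.1416, 0.0944]
tool_rot: [179.9, 0.2, 165.5]
wrist_force: [-0.5, 0.3, 6.8]
finger_gap: 0.13
finger_force: 78.9
```

{"api": "move_arm", "payload": {"plan": [[[0,0,0],[0,0,0],0],[[0,0,0],[0,0,0],0]]}}

```text
time_s: 3.23
eef_pos: [0.4509, 0.1416, 0.0944]
tool_rot: [179.9, 0.2, 165.5]
wrist_force: [-1.3, -0.6, 7.3]
finger_gap: 0.127
finger_force: 78.9
```

{"api": "move_arm", "payload": {"plan": [[[0,0,-10],[0,0,0],0],[[0,0,-30],[0,0,0],0],[[0,0,-60],[0,0,0],0],[[0,0,-60],[0,0,0],0],[[0,0,-60],[0,0,0],0],[[0,0,-60],[0,0,0],0]]}}

```text
time_s: 3.73
eef_pos: [0.4491, 0.1412, 0.153]
tool_rot: [-180.0, -0.0, 165.5]
wrist_force: [-0.7, 0.0, -1.2]
finger_gap: 0.13
finger_force: 78.0
```

Run:
```python
from h import *
import math
st=manip.sense(); print(st['eef_pos'],st['tool_rot'],st['wrist_force'],st['wrist_torque'])
B=np.array([.5895,-.1393]); y=math.radians(5.9); ex=np.array([math.cos(y),math.sin(y)])
p=B-ex*(.098+.050); print(p)
go([*p,.26],185.9)
```

```text
[0.44912367 0.14120786 0.15297209] [-1.79997668e+02 -4.49775164e-03  1.65459189e+02] [-7.09810351e-01  9.23172606e-04 -1.16412721e+00] [-0.01895328  0.09118299 -0.0386336 ]
[ 0.44228398 -0.1545133 ]
shift mm [ -67.6 -288.  -107. ] rot [ -0.    -0.   -20.44]
```

{"api": "move_arm", "payload": {"plan": [[[-10,-40,-40],[0,0,0],0],[[-20,-80,-80],[0,0,-5],0],[[-30,-120,-80],[0,0,-10],0],[[-40,-160,-80],[0,0,-15],0],[[-50,-200,-80],[0,0,-20.4],0],[[-60,-240,-80],[0,0,-20.4],0],[[-66,-275,-80],[0,0,-20.4],0],[[-67.6,-288,-80],[0,0,-20.4],0],[[-67.6,-288,-80],[0,0,-20.4],0],[[-67.6,-288,-80],[0,0,-20.4],0],[[-67.6,-288,-40],[0,0,-20.4],0],[[-67.6,-288,-10],[0,0,-20.4],0],[[-67.6,-288,0],[0,0,-20.4],0],[[-67.6,-288,0],[0,0,-20.4],0],[[-67.6,-288,0],[0,0,-20.4],0],[[-67.6,-288,0],[0,0,-20.4],0]]}}

```text
time_s: 5.07
eef_pos: [0.4438, -0.1542, 0.154]
tool_rot: [-179.9, 0.1, -174.1]
wrist_force: [0.3, 0.3, 0.1]
finger_gap: 0.127
finger_force: 78.3
```

Run:
```python
from h import *
st,a=snap('wrist','w2.png'); print(st['eef_pos'],st['tool_rot'],st['wrist_force'])
cv2.imwrite('pics/w2b.png',cv2.resize(a,(800,600))[:,:,::-1])
R=Ro.from_euler('xyz',st['tool_rot'],degrees=True)
for p in ([-.098,.0,.0794],[-.098,.017,.0794],[-.098,-.017,.0794]): print(proj('wrist',st['eef_pos']+R.apply(p),st)/.7)
print(proj('wrist',[.5895,-.1393,.17],st)/.7)
```

```text
[ 0.44380183 -0.15424415  0.15404428] [-1.79943367e+02  1.07472972e-01 -1.74073343e+02] [0.28010546 0.32034116 0.13016768]
[401.46970028 564.62449259]
[438.79976352 564.60326426]
[364.13728372 564.64572227]
[ 401.92833641 1013.06589466]
```

View pics/w2b.png

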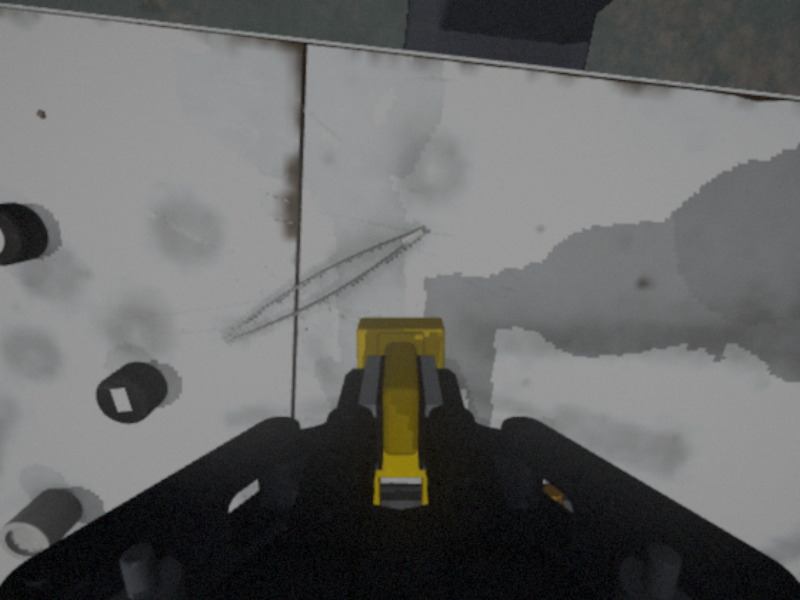

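The gripped key is centred: its rear spans columns 358–443 at rows 318–338, and the gripper body hides the tips. The other cameras should show them.

Run:
```python
from h import *
st,a=snap('scene','s2.png'); st,b=snap('top','t2.png')
R=Ro.from_euler('xyz',st['tool_rot'],degrees=True)
for n,p in dict(rt=[.014,0,.0794],rb=[.014,0,.0944]).items(): print(n,proj('wrist',st['eef_pos']+R.apply(p),st)/.7)
T=st['eef_pos']+R.apply([-.098,0,.0794])
c=proj('scene',T);d=proj('top',T);print(c,d,T)
def crop(im,u,w=50,h=60):
    x,y=int(u[0])-w,int(u[1])-h; print('org',x,y); return cv2.resize(im[y:y+2*h,x:x+2*w],None,fx=4,fy=4,interpolation=cv2.INTER_CUBIC)
cv2.imwrite('pics/c2.png',np.hstack([crop(a,c),crop(b,d)])[:,:,::-1])
```

```text
rt [401.7040529  335.72398409]
rb [401.54709226 322.01997923]
[312.30536564 183.17979376] [328.94192174 200.76737126] [ 0.54189338 -0.14473054  0.07556406]
org 262 123
org 278 140
```

View pics/c2.png

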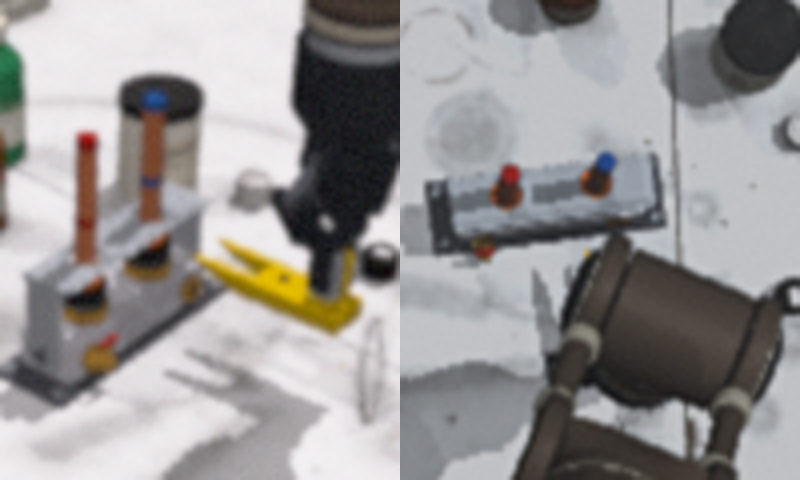

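The scene crop shows the tips at about (200,260) and (222,242), pointing at the fitting of the blue tube. The blue cap is at (154,100) and the red cap at (87,142). I'll check the camera bias against the tubes.

Run:
```python
from h import *
st=manip.sense()
f=lambda p:np.round((proj('scene',p)-[262,123]+.5)*4-.5,1)
print('blue top',f([.5892,-.1392,.17]),'red top',f([.582,-.070,.17]),'blue at guard',f([.5892,-.1392,.078]),'red at guard',f([.582,-.070,.078]))
R=Ro.from_euler('xyz',st['tool_rot'],degrees=True)
for x,z in((-.098,.0794),(-.093,.0794),(-.098,.0844),(-.093,.0844),(-.103,.0794)): print(x,z,[f(st['eef_pos']+R.apply([x,s*.015,z])) for s in(1,-1)])
for s in(.017,-.017): print('rear top',f(st['eef_pos']+R.apply([.014,s,.0794])),f(st['eef_pos']+R.apply([.014,s,.0944])))
a=cv2.imread('pics/s2.png')[145:225,285:385]; cv2.imwrite('pics/c3.png',cv2.resize(a,None,fx=7,fy=7,interpolation=cv2.INTER_CUBIC))
```

```text
blue top [151.4  94.3] red top [ 84.4 132.4] blue at guard [146.  215.6] red at guard [ 81.8 256.6]
-0.098 0.0794 [array([189.7, 251.3]), array([216. , 233.5])]
-0.093 0.0794 [array([195.8, 253.9]), array([222., 236.])]
-0.098 0.0844 [array([189.3, 257.7]), array([215.6, 239.8])]
-0.093 0.0844 [array([195.4, 260.3]), array([221.6, 242.3])]
-0.103 0.0794 [array([183.7, 248.7]), array([210. , 230.9])]
rear top [330.3 314.3] [328.  333.7]
rear top [358.9 291.9] [356.3 311.2]
```

View pics/c3.png

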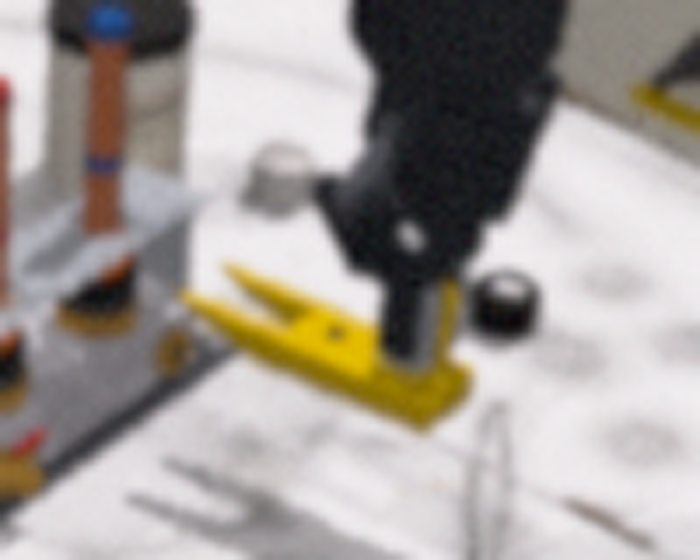

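{"api": "move_arm", "payload": {"plan": [[[-8,0,0],[0,0,0],0],[[-16,0,0],[0,0,0],0],[[-24,0,0],[0,0,0],0],[[-30,0,0],[0,0,0],0],[[-35,0,0],[0,0,0],0],[[-39,0,0],[0,0,0],0],[[-41,0,0],[0,0,0],0],[[-41,0,0],[0,0,0],0],[[-41,0,0],[0,0,0],0],[[-41,0,0],[0,0,0],0]]}}

```text
time_s: 6.05
eef_pos: [0.483, -0.1502, 0.1527]
tool_rot: [180.0, -0.0, -174.1]
wrist_force: [-0.4, -0.9, -1.1]
finger_gap: 0.13
finger_force: 78.3
```

Run:
```python
from h import *
st=manip.sense(); print(st['eef_pos'],st['tool_rot'],st['wrist_force'],st['wrist_torque'])
```

```text
[ 0.48302631 -0.15019498  0.15265357] [ 1.79980854e+02 -4.16214382e-02 -1.74145298e+02] [-0.38459192 -0.90587432 -1.10140847] [ 0.02778727 -0.06060074 -0.00778674]
```

{"api": "move_arm", "payload": {"plan": [[[0,0,-1],[0,0,0],0],[[0,0,-2],[0,0,0],0],[[0,0,-3],[0,0,0],0],[[0,0,-3],[0,0,0],0],[[0,0,-3],[0,0,0],0],[[0,0,-3],[0,0,0],0]]}}

```text
time_s: 6.55
eef_pos: [0.4835, -0.1503, 0.156]
tool_rot: [-180.0, 0.0, -174.1]
wrist_force: [-0.6, 0.2, -0.3]
finger_gap: 0.13
finger_force: 78.3
```

{"api": "move_arm", "payload": {"plan": [[[0,0,-0.5],[0,0,0],0],[[0,0,-1],[0,0,0],0],[[0,0,-1.5],[0,0,0],0],[[0,0,-1.5],[0,0,0],0],[[0,0,-1.5],[0,0,0],0],[[0,0,-1.5],[0,0,0],0]]}}

```text
time_s: 7.05
eef_pos: [0.4833, -0.1502, 0.1572]
tool_rot: [180.0, -0.0, -174.1]
wrist_force: [0.3, 0.3, -1.4]
finger_gap: 0.127
finger_force: 78.0
```

{"api": "move_arm", "payload": {"plan": [[[0,0,-0.5],[0,0,0],0],[[0,0,-1],[0,0,0],0],[[0,0,-1.5],[0,0,0],0],[[0,0,-1.5],[0,0,0],0],[[0,0,-1.5],[0,0,0],0],[[0,0,-1.5],[0,0,0],0]]}}

```text
time_s: 7.55
eef_pos: [0.483, -0.15, 0.1583]
tool_rot: [180.0, -0.1, -174.1]
wrist_force: [3.5, -0.2, -9.0]
finger_gap: 0.127
finger_force: 77.7
```

Run:
```python
from h import *
st=manip.sense(); print(st['eef_pos'],st['tool_rot'],st['wrist_force'],st['wrist_torque'])
```

```text
[ 0.48299582 -0.15004271  0.15826589] [ 1.79962560e+02 -6.46235204e-02 -1.74137933e+02] [ 3.48252521 -0.18699487 -8.98414002] [-0.09076135  0.2068451   0.02464198]
```

{"api": "move_arm", "payload": {"plan": [[[0,0,1.2],[0,0,0],0],[[-3,0,1.2],[0,0,0],0],[[-6,0,1.2],[0,0,0],0],[[-9,0,1.2],[0,0,0],0],[[-12,0,1.2],[0,0,0],0],[[-14,0,1.2],[0,0,0],0],[[-16,0,1.2],[0,0,0],0],[[-16,0,1.2],[0,0,0],0],[[-16,0,1.2],[0,0,0],0],[[-16,0,1.2],[0,0,0],0]]}}

```text
time_s: 8.38
eef_pos: [0.4996, -0.1485, 0.1575]
tool_rot: [180.0, 0.0, -174.1]
wrist_force: [0.7, -0.1, -7.6]
finger_gap: 0.129
finger_force: 78.1
```

```bash
cat > s.py <<'E'
from h import *
st=manip.sense(); print(st['eef_pos'],st['tool_rot'],st['wrist_force'],st['wrist_torque'])
e=np.array([np.cos(np.radians(5.9)),np.sin(np.radians(5.9))]); r=st['eef_pos'][:2]-[.5895,-.1393]
print('tip past axis',(r@e+.0965)*1000,'lat',(r@[-e[1],e[0]])*1000)
E
python3 s.py
```

```text
[ 0.49956722 -0.14854758  0.15748281] [ 1.79994736e+02  3.30155641e-02 -1.74145368e+02] [ 0.65437723 -0.10085755 -7.551462  ] [-0.05458206  0.38532421  0.00965746]
tip past axis 6.09302731573709 lat 0.0458289325877341
```

{"api": "move_arm", "payload": {"plan": [[[0,0,1],[0,0,0],0],[[0,0,1],[0,0,0],0],[[-2,0,1],[0,0,0],0],[[-4,0,1],[0,0,0],0],[[-6,0,1],[0,0,0],0],[[-8,0,1],[0,0,0],0],[[-8,0,1],[0,0,0],0],[[-8,0,1],[0,0,0],0],[[-8,0,1],[0,0,0],0]]}}

```text
time_s: 9.13
eef_pos: [0.5077, -0.148, 0.1569]
tool_rot: [-180.0, 0.1, -174.1]
wrist_force: [-1.4, -1.9, -1.6]
finger_gap: 0.126
finger_force: 78.8
```

```bash
python3 s.py
```

```text
[ 0.50770395 -0.14804357  0.15694622] [-1.79968388e+02  5.71479613e-02 -1.74148172e+02] [-1.4243763  -1.88144353 -1.64913832] [-0.23595522  0.36437731 -0.08172747]
tip past axis 14.238462981190164 lat -0.28922745173221703
```

{"api": "move_arm", "payload": {"plan": [[[-1,0,0],[0,0,0],0],[[-2,0,0],[0,0,0],0],[[-3,0,0],[0,0,0],0],[[-4,0,0],[0,0,0],0],[[-5,0,0],[0,0,0],0],[[-5,0,0],[0,0,0],0],[[-5,0,0],[0,0,0],0],[[-5,0,0],[0,0,0],0]]}}

```text
time_s: 9.8
eef_pos: [0.5126, -0.1474, 0.1568]
tool_rot: [-180.0, 0.0, -174.1]
wrist_force: [-2.7, -0.8, 1.8]
finger_gap: 0.127
finger_force: 79.2
```

```bash
python3 s.py
```

```text
[ 0.51257396 -0.1473884   0.15681074] [-1.79987078e+02  4.00277529e-02 -1.74144181e+02] [-2.71089868 -0.79261349  1.79444476] [-0.22488169  0.41121438 -0.03761984]
tip past axis 19.150026780566307 lat -0.13813372019085157
```

{"api": "move_arm", "payload": {"plan": [[[-1,0,-0.3],[0,0,0],0],[[-2,0,-0.5],[0,0,0],0],[[-3,0,-0.5],[0,0,0],0],[[-3,0,-0.5],[0,0,0],0],[[-3,0,-0.5],[0,0,0],0],[[-3,0,-0.5],[0,0,0],0]]}}

```text
time_s: 10.3
eef_pos: [0.515, -0.147, 0.157]
tool_rot: [180.0, -0.0, -174.1]
wrist_force: [-4.4, -1.4, 1.2]
finger_gap: 0.127
finger_force: 79.2
```

```bash
python3 s.py
```

```text
[ 0.51500975 -0.14696562  0.15697217] [ 1.79987301e+02 -3.72394191e-02 -1.74138485e+02] [-4.37940854 -1.37767401  1.22299407] [-0.25180613  0.71971396 -0.05940083]
tip past axis 21.6163665645199 lat 0.03202917175211122
```

{"api": "move_arm", "payload": {"plan": [[[-0.5,0,0],[0,0,0],0],[[-1,0,0],[0,0,0],0],[[-1.5,0,0],[0,0,0],0],[[-1.5,0,0],[0,0,0],0],[[-1.5,0,0],[0,0,0],0],[[-1.5,0,0],[0,0,0],0]]}}

```text
time_s: 10.8
eef_pos: [0.5163, -0.1468, 0.157]
tool_rot: [180.0, -0.1, -174.1]
wrist_force: [-5.8, -1.5, 1.6]
finger_gap: 0.13
finger_force: 79.3
```

```bash
python3 s.py
```

```text
[ 0.51631856 -0.14680806  0.15699764] [ 1.79982598e+02 -6.72313620e-02 -1.74134272e+02] [-5.79152136 -1.54215916  1.64096947] [-0.30272829  0.70865321 -0.0767266 ]
tip past axis 22.934446909116947 lat 0.054221375401910424
```

{"api": "move_arm", "payload": {"plan": [[[-0.5,0,0],[0,0,0],0],[[-1,0,0],[0,0,0],0],[[-1.5,0,0],[0,0,0],0],[[-1.5,0,0],[0,0,0],0],[[-1.5,0,0],[0,0,0],0],[[-1.5,0,0],[0,0,0],0]]}}

```text
time_s: 11.3
eef_pos: [0.5177, -0.1467, 0.157]
tool_rot: [180.0, -0.1, -174.1]
wrist_force: [-5.0, -1.1, 2.3]
finger_gap: 0.129
finger_force: 79.3
```

```bash
python3 s.py
```

```text
[ 0.51772049 -0.14667092  0.15703199] [ 1.79982585e+02 -8.04782922e-02 -1.74134040e+02] [-5.01920653 -1.06379888  2.28846363] [-0.32817605  0.79622078 -0.04994306]
tip past axis 24.343044072491715 lat 0.0465210552215603
```

{"api": "move_arm", "payload": {"plan": [[[-0.5,0,0],[0,0,0],0],[[-1,0,0],[0,0,0],0],[[-1.5,0,0],[0,0,0],0],[[-1.5,0,0],[0,0,0],0],[[-1.5,0,0],[0,0,0],0],[[-1.5,0,0],[0,0,0],0]]}}

```text
time_s: 11.8
eef_pos: [0.5186, -0.1466, 0.157]
tool_rot: [180.0, -0.2, -174.1]
wrist_force: [-7.3, -0.4, 3.6]
finger_gap: 0.129
finger_force: 79.6
```

```bash
python3 s.py
```

```text
[ 0.51855279 -0.14657913  0.15704141] [ 179.96732928   -0.18361376 -174.12336775] [-7.34481788 -0.41905614  3.63673578] [-0.39154712  1.0572493  -0.00864343]
tip past axis 25.18036981477023 lat 0.052270938840440095
```

{"api": "move_arm", "payload": {"plan": [[[-0.5,0,-0.2],[0,0,0],0],[[-1,0,-0.4],[0,0,0],0],[[-1,0,-0.4],[0,0,0],0],[[-1,0,-0.4],[0,0,0],0],[[-1,0,-0.4],[0,0,0],0]]}}

```text
time_s: 12.22
eef_pos: [0.5188, -0.1465, 0.1572]
tool_rot: [179.9, -0.3, -174.1]
wrist_force: [-8.8, -2.9, 4.4]
finger_gap: 0.131
finger_force: 79.7
```

```bash
python3 s.py
```

```text
[ 0.51878625 -0.14650878  0.1571779 ] [ 179.94783038   -0.29571615 -174.12265892] [-8.78576626 -2.8683287   4.442064  ] [-0.48096703  1.28265831 -0.09114903]
tip past axis 25.41982094362373 lat 0.098257401705099
```

{"api": "move_arm", "payload": {"plan": [[[0,0,0],[0,0,0],14],[[0,0,0],[0,0,0],18],[[0,0,0],[0,0,0],26],[[0,0,0],[0,0,0],36],[[0,0,0],[0,0,0],36],[[0,0,0],[0,0,0],36]]}}

```text
time_s: 12.72
eef_pos: [0.5212, -0.1464, 0.1577]
tool_rot: [-180.0, 0.1, -174.1]
wrist_force: [0.6, 0.6, 0.5]
finger_gap: 0.42
finger_force: 0.0
```

Run:
```python
from h import *
st=manip.sense(); print(st['eef_pos'],st['tool_rot'],st['wrist_force'])
a=manip.get_image('scene')[115:195,235:345]; cv2.imwrite('pics/c4.png',cv2.resize(a,None,fx=7,fy=7,interpolation=cv2.INTER_CUBIC)[:,:,::-1])
```

```text
[ 0.52119736 -0.14636884  0.15769625] [-1.79991079e+02  5.34565311e-02 -1.74134087e+02] [0.58178061 0.60849429 0.51196908]
```

View pics/c4.png

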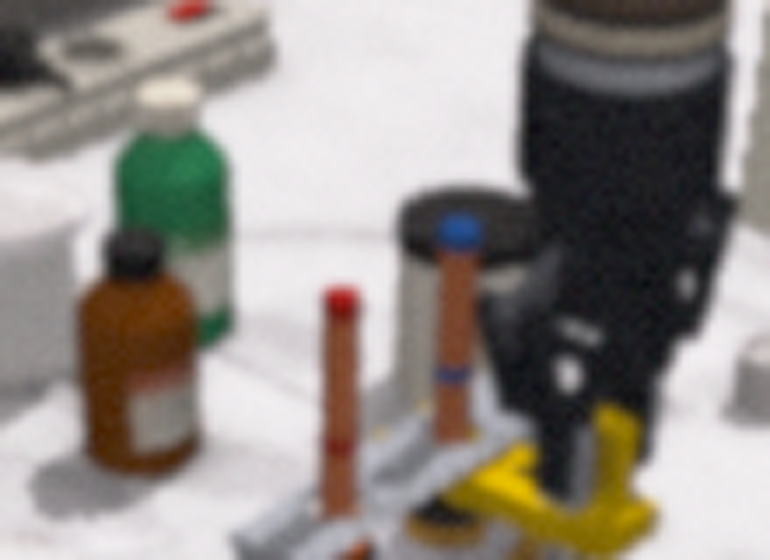

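The key sits level under the guard astride the blue tube, with its tips showing behind the guard at about (378,433) and (425,405). Next I'll move over the blue tube.

{"api": "move_arm", "payload": {"plan": [[[0,0,-15],[0,0,0],36],[[0,0,-40],[0,0,0],36],[[0,0,-75],[0,0,0],36],[[0,0,-107],[0,0,0],36],[[0,0,-107],[0,0,0],36],[[-20,0,-107],[0,0,0],36],[[-45,0,-107],[0,0,0],36],[[-68,0,-107],[0,0,0],36],[[-68,0,-107],[0,0,0],36],[[-68,0,-107],[0,0,0],36],[[-68,0,-107],[0,0,0],36]]}}

```text
time_s: 13.68
eef_pos: [0.5876, -0.1393, 0.2637]
tool_rot: [180.0, -0.1, -174.1]
wrist_force: [-0.2, 0.0, -0.0]
finger_gap: 0.42
finger_force: 0.0
```

Run:
```python
from h import *
st,a=snap('wrist','w3.png'); print(st['eef_pos'],st['tool_rot'],st['wrist_force'])
print(proj('wrist',[.5892,-.1392,.17],st),proj('wrist',[.582,-.070,.17],st)); go([.5892,-.1392,.206],185.9)
```

```text
[ 0.5876315  -0.13930322  0.26372621] [ 1.79960602e+02 -1.12022614e-01 -1.74126504e+02] [-0.17434606  0.04377184 -0.02402165]
[280.86536139 250.40586376] [396.45551369 250.20370912]
shift mm [-2.  -0.  57.8] rot [ 0.04 -0.11 -0.05]
```

View pics/w3.png

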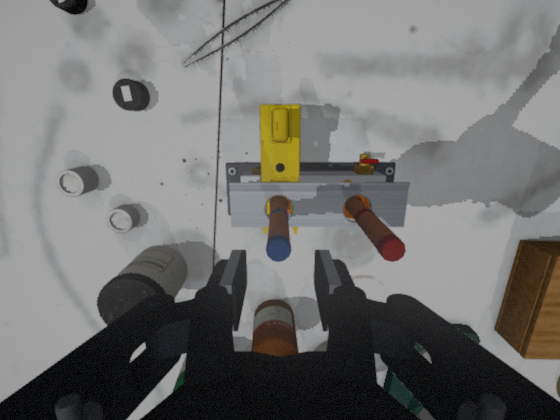

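The wrist view has the blue cap at (278,248) and the red cap at (392,247). The finger midline is at column 281, so I'll correct about 1.3 mm toward −y and then descend.

{"api": "move_arm", "payload": {"plan": [[[-0.7,-1.3,15],[0,0,0],36],[[-0.7,-1.3,35],[0,0,0],36],[[-0.7,-1.3,50],[0,0,0],36],[[-0.7,-1.3,58],[0,0,0],36],[[-0.7,-1.3,58],[0,0,0],36],[[-0.7,-1.3,58],[0,0,0],36],[[-0.7,-1.3,58],[0,0,0],0],[[-0.7,-1.3,58],[0,0,0],0],[[-0.7,-1.3,58],[0,0,0],0],[[-0.7,-1.3,58],[0,0,0],0],[[-0.7,-1.3,58],[0,0,0],0],[[-0.7,-1.3,58],[0,0,0],0],[[-0.7,-1.3,58],[0,0,0],0]], "force": 60}}

```text
time_s: 14.82
eef_pos: [0.5901, -0.1407, 0.2081]
tool_rot: [-180.0, 0.1, -174.1]
wrist_force: [-1.2, 1.6, 5.6]
finger_gap: 0.163
finger_force: 58.4
```

```bash
python3 s.py
```

```text
[ 0.59008788 -0.1407137   0.20807996] [-1.79974835e+02  1.29226111e-01 -1.74142997e+02] [-1.22247083  1.64631528  5.63675203] [0.34351747 0.21385475 0.01146435]
tip past axis 96.9394442744923 lat -1.466636759704258
```

{"api": "move_arm", "payload": {"plan": [[[0,0,-1],[0,0,0],0],[[0,0,-2],[0,0,0],0],[[0,0,-3],[0,0,0],0],[[0,0,-4],[0,0,0],0],[[0,0,-5],[0,0,0],0],[[0,0,-6],[0,0,0],0],[[0,0,-6],[0,0,0],0]]}}

```text
time_s: 15.4
eef_pos: [0.589, -0.1407, 0.2121]
tool_rot: [180.0, -0.0, -174.1]
wrist_force: [1.4, -0.2, -5.1]
finger_gap: 0.162
finger_force: 58.5
```

```bash
python3 s.py
```

```text
[ 0.58897784 -0.14065659  0.21212203] [ 1.79975934e+02 -4.31693990e-02 -1.74145462e+02] [ 1.43949559 -0.17386094 -5.06779997] [ 0.09163007 -0.4268419   0.07002464]
tip past axis 95.84116278197077 lat -1.2957309543824966
```

{"api": "move_arm", "payload": {"plan": [[[0,0,-1],[0,0,0],0],[[0,0,-2],[0,0,0],0],[[0,0,-3],[0,0,0],0],[[0,0,-4],[0,0,0],0],[[0,0,-5],[0,0,0],0],[[0,0,-6],[0,0,0],0],[[0,0,-7],[0,0,0],0],[[0,0,-8],[0,0,0],0],[[0,0,-9],[0,0,0],0],[[0,0,-10],[0,0,0],0],[[0,0,-10],[0,0,0],0]]}}

```text
time_s: 16.32
eef_pos: [0.5894, -0.1409, 0.2232]
tool_rot: [-180.0, 0.0, -174.1]
wrist_force: [-0.1, -0.2, -0.5]
finger_gap: 0.162
finger_force: 58.9
```

{"api": "move_arm", "payload": {"plan": [[[0,0,-2],[0,0,0],0],[[0,0,-5],[0,0,0],0],[[0,0,-8],[0,0,0],0],[[0,0,-11],[0,0,0],0],[[0,0,-14],[0,0,0],0],[[0,0,-17],[0,0,0],0],[[0,0,-20],[0,0,0],0],[[0,0,-23],[0,0,0],0],[[0,0,-26],[0,0,0],0],[[0,0,-29],[0,0,0],0],[[0,0,-33],[0,0,0],0],[[0,0,-37],[0,0,0],0],[[0,0,-42],[0,0,0],0],[[0,0,-50],[0,0,0],0],[[0,0,-65],[0,0,0],0],[[0,0,-80],[0,0,0],0],[[0,0,-80],[0,0,0],0],[[0,0,-80],[0,0,0],0]]}}

```text
time_s: 17.82
eef_pos: [0.59, -0.141, 0.3042]
tool_rot: [-179.9, 0.2, -174.1]
wrist_force: [-0.0, 0.5, -1.3]
finger_gap: 0.162
finger_force: 59.0
```

Run:
```python
from h import *
st=manip.sense(); print(st['eef_pos'],st['wrist_force'])
go([.4636,.3055,.31],185.9)
b=manip.get_image('top'); s=manip.get_image('scene')
k=lambda c:cv2.resize(c,(400,400),interpolation=cv2.INTER_CUBIC)
cv2.imwrite('pics/c5.png',np.hstack([k(s[120:220,240:340]),k(b[190:260,150:220])])[:,:,::-1])
```

```text
[ 0.58997735 -0.1409634   0.30417173] [-0.04678732  0.50715302 -1.25337541]
shift mm [ 80.1 457.   -6.7] rot [-0.07  0.17 -0.04]
```

View pics/c5.png

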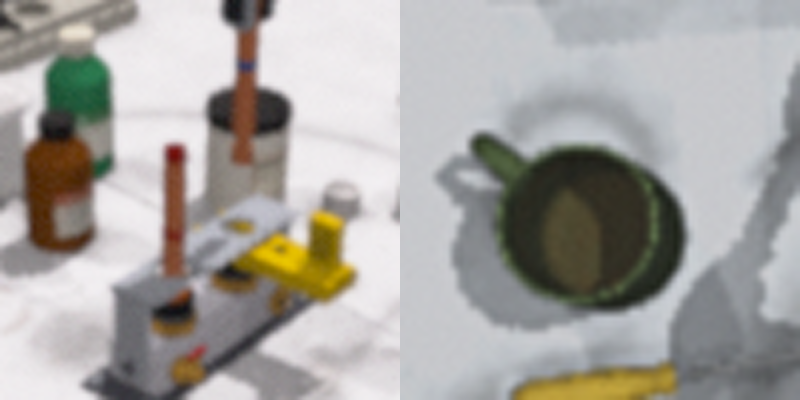

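The scene shows the tube drawn clear and the key still in place. The top crop puts the mug rim centre at about (580,226), which matches the earlier fix. I'll raise the tube, back off past the red one, and cross to the mug.

{"api": "move_arm", "payload": {"plan": [[[0,0,-15],[0,0,0],0],[[10,0,-30],[0,0,0],0],[[35,0,-30],[0,0,0],0],[[65,0,-30],[0,0,0],0],[[85,10,-30],[0,0,0],0],[[85,35,-30],[0,0,0],0],[[84,70,-30],[0,0,0],0],[[83,108,-30],[0,0,0],0],[[82,146,-30],[0,0,0],0],[[81,184,-30],[0,0,0],0],[[80,222,-30],[0,0,0],0],[[80,260,-30],[0,0,0],0],[[80,298,-30],[0,0,0],0],[[80,336,-30],[0,0,0],0],[[80,374,-30],[0,0,0],0],[[80,410,-30],[0,0,0],0],[[80,438,-30],[0,0,0],0],[[80,452,-30],[0,0,0],0],[[80,457,-30],[0,0,0],0],[[80,457,-30],[0,0,0],0]]}}

```text
time_s: 19.58
eef_pos: [0.4625, 0.306, 0.3316]
tool_rot: [-179.9, -0.1, -174.0]
wrist_force: [0.4, -0.4, -0.7]
finger_gap: 0.163
finger_force: 59.1
```

{"api": "move_arm", "payload": {"plan": [[[0,0,0],[0,0,0],0],[[0,0,0],[0,0,0],0],[[0,0,0],[0,0,0],0]]}}

```text
time_s: 19.83
eef_pos: [0.4633, 0.3043, 0.3325]
tool_rot: [-180.0, -0.0, -174.3]
wrist_force: [-0.3, 0.2, -0.5]
finger_gap: 0.162
finger_force: 59.1
```

Run:
```python
from h import *
st=manip.sense(); print(st['eef_pos'],st['tool_rot'],st['wrist_force'])
go([.4636,.3055,.184],185.9)
```

```text
[0.46331625 0.30425336 0.33248215] [-1.79967158e+02 -1.34840598e-02 -1.74252359e+02] [-0.29725402  0.23445874 -0.51192583]
shift mm [ -0.4   1.3 148.5] rot [-0.03 -0.01 -0.15]
```

{"api": "move_arm", "payload": {"plan": [[[0,1,25],[0,0,0],0],[[0,1,55],[0,0,0],0],[[0,1,85],[0,0,0],0],[[0,1,110],[0,0,0],0],[[0,1,128],[0,0,0],0],[[0,1,138],[0,0,0],0],[[0,1,144],[0,0,0],0],[[0,1,147],[0,0,0],0],[[0,1,148],[0,0,0],0],[[0,1,148],[0,0,0],0],[[0,1,148],[0,0,0],0]]}}

```text
time_s: 20.75
eef_pos: [0.4638, 0.3071, 0.186]
tool_rot: [179.9, 0.1, -174.1]
wrist_force: [0.4, 0.1, -0.5]
finger_gap: 0.159
finger_force: 59.1
```

```bash
python3 s.py
```

```text
[0.46376057 0.30713722 0.18597483] [ 1.79940758e+02  1.42587148e-01 -1.74144116e+02] [ 0.44476929  0.06629172 -0.50952848] [-0.0068823   0.02053512  0.0353466 ]
tip past axis 17.31705334675998 lat 456.9974379778566
```

{"api": "move_arm", "payload": {"plan": [[[0,0,1],[0,0,0],0],[[0,0,2],[0,0,0],0],[[0,0,3],[0,0,0],0],[[0,0,4],[0,0,0],0],[[0,0,5],[0,0,0],0],[[0,0,5],[0,0,0],0],[[0,0,5],[0,0,0],0]]}}

```text
time_s: 21.33
eef_pos: [0.4629, 0.3068, 0.1795]
tool_rot: [180.0, 0.0, -174.1]
wrist_force: [-0.6, 0.4, 0.4]
finger_gap: 0.16
finger_force: 59.4
```

{"api": "move_arm", "payload": {"plan": [[[0,0,1],[0,0,0],0],[[0,0,2],[0,0,0],0],[[0,0,2],[0,0,0],0],[[0,0,2],[0,0,0],0]]}}

```text
time_s: 21.67
eef_pos: [0.4636, 0.307, 0.1794]
tool_rot: [180.0, 0.1, -174.1]
wrist_force: [-2.4, -0.2, 8.2]
finger_gap: 0.163
finger_force: 60.3
```

{"api": "move_arm", "payload": {"plan": [[[0,0,-1],[0,0,0],0],[[0,0,-2],[0,0,0],0],[[0,0,-2],[0,0,0],0],[[0,0,-2],[0,0,0],0],[[0,0,-2],[0,0,0],16],[[0,0,-2],[0,0,0],19],[[0,0,-2],[0,0,0],24],[[0,0,-2],[0,0,0],30],[[0,0,-2],[0,0,0],38],[[0,0,-2],[0,0,0],38],[[0,0,-2],[0,0,0],38],[[0,0,-2],[0,0,0],38]]}}

```text
time_s: 22.67
eef_pos: [0.4629, 0.3067, 0.1796]
tool_rot: [180.0, 0.0, -174.1]
wrist_force: [-0.1, 0.1, 0.7]
finger_gap: 0.449
finger_force: 0.0
```

{"api": "move_arm", "payload": {"plan": [[[0,0,-10],[0,0,0],38],[[0,0,-25],[0,0,0],38],[[0,0,-50],[0,0,0],38],[[0,0,-85],[0,0,0],38],[[0,0,-120],[0,0,0],38],[[0,0,-150],[0,0,0],38],[[0,0,-150],[0,0,0],38],[[0,0,-150],[0,0,0],38],[[0,0,-150],[0,0,0],38],[[0,0,-150],[0,0,0],38],[[0,0,-150],[0,0,0],38],[[0,0,-150],[0,0,0],38]]}}

```text
time_s: 23.67
eef_pos: [0.4622, 0.3063, 0.3278]
tool_rot: [-179.9, -0.2, -174.1]
wrist_force: [0.5, 0.6, 0.6]
finger_gap: 0.445
finger_force: 0.0
```

Run:
```python
from h import *
st,a=snap('wrist','w9.png'); print(st['eef_pos'],st['finger_gap'],st['finger_force'],st['wrist_force'])
hsv=cv2.cvtColor(a,cv2.COLOR_RGB2HSV); m=cv2.inRange(hsv,(105,120,50),(130,255,255))
n,l,s,c=cv2.connectedComponentsWithStats(m)
for i in range(1,n):
    if s[i,4]>8: print(s[i],c[i], back('wrist',c[i],.141,st))
print('expected cap',proj('wrist',[.4636,.307,.141],st))
```

```text
[0.46219998 0.30632133 0.32784627] 0.4452194642901841 0.0 [0.46149219 0.61350064 0.57586315]
[274 197  16  17 206] [281.37378641 204.88349515] [0.46184472 0.30668297 0.141     ]
[  0 383  24   9 121] [ 10.92561983 387.39669421] [0.70190905 0.03002836 0.141     ]
expected cap [281.52229945 206.77543192]
```

The cap is at (281,205), where an upright tube in the mug should be (expected (282,207)). The key was still in place after the pull, so I'm handing in.

```bash
python3 -c "
from rig import manip
print(manip.close_job())"
```

```text
the job is handed in; nothing more can be done
None
```

The job is handed in (verdict not shown): the blue-capped tube stands cap up in the mug, the key was still wedged under the guard when last seen after the pull, and I saw no contact with the red tube or the specimens.

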